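# Stroke along a limit-switch bank to check its roller plungers

## Robot

A 7-joint arm with a two-finger parallel gripper is mounted at the origin on the work surface. World frame = base frame: x ahead of the robot, y to its left, z up, the work surface at z = 0. Lengths are in mm, angles in rad, forces in N, time in s.
With the tool pointing down it reaches from about 425 to 875 mm from the base axis. Payload 4.7 kg.
Tool frame: the origin (TCP) lies on the mounting face of the last link; the fingertips stand arm.tip_extent ahead of it and the grasp point (between the pads) lies 155 mm ahead of it (arm.tip_extent is the distance from the TCP to the fingertips, in mm); z points along the fingers, y is the line along which they close (so a half turn about z gives the same grasp; the last joint's range is limited). The gripper opens to 85 mm and grips with 20 to 120 N. Pads are 22 mm wide; open, the fingers measure 114 mm over their backs; the gripper's body (76 mm by 85 mm) begins 54 mm behind the grasp point. The pads swing forward as they close: fully open they stand 13 mm farther back than shut.
Start: joints at [-1.262, 0.321, -0.07, 1.45, 0.023, 1.371, -0.057], TCP at [188.872, 621.96, 404.749] pointing down, gripper open.
Joint ranges: [-2.86, 2.86], [-0.3, 2.09], [-1.38, 1.24], [0.06, 2.45], [-1.56, 4.7], [0.09, 2.05], [-2.69, 2.69]. Speed limits (rad/s): [2.57, 2.57, 3.14, 3.14, 3.14, 3.14, 3.14].

## Interface

Orientations are given as a unit quaternion [w, x, y, z].
In Python, from rig import sensors, eyes, job_done, arm gives the robot as it stands.
- The arm moves only by the tool carry_out, never from a script. Its argument "rows" is a list of rows, each a list of 2 entries, a list of its own where there are three numbers: the shift along the world's x, y, z in m, then the turn about the world's z in degrees. A call has 1 to 8 rows; each row shifts and turns the commanded pose from where the row before left it; what a row does not reach is not made up. A row lasts 1/10 s, in which the tool goes at most 50 mm and 8.59 degrees, less where a joint would pass 70% of its speed; a pose out of reach is approached as far as the arm can. A call is refused whole if a number of a shift passes 0.05 or a number of a turn 8.59, either way. A call with a gripper value outside its range is refused whole. "claw" is the closure, from 0 (fully open) to 1 (shut), set as the call begins (left out, the last holds). The fingers move at their own pace and stop on an object; the grip force is fixed at half the most. Time passes only in rows, so rows that do not move let the fingers close. It gives the time, the measured TCP pose, the force, the opening and the grip force at its end, in the units of the state.
- sensors.state(): the state, without advancing time (a new reading comes with each control period).
- eyes.grab_frame(name): name is "side" or "top" or "wrist"; returns (picture, depth): 400x640x3 uint8, red, green, blue; 400x640 float32, mm along the optical axis (not along the pixel's ray), 0 where there is no reading.
- eyes.camera_info(name): a dict with "fx", "fy", "cx", "cy" (pixels), "rvec" (rotation vector, rad) and "tvec" (3), from world to camera coordinates, as OpenCV has them; the wrist camera has in their place "tool_from_camera" (4x4, takes a point from camera to tool coordinates, whose origin is the TCP and whose axes are the flange's). Camera axes: x right, y down, z forward; pixel columns grow to the right and rows downward; lengths in mm; the calibration is good to about 2 mm. A picture is of the moment at which its call begins: read the wrist's pose just before it. camera_info takes no time and is no camera call.
- job_done(): hands the job in; it is judged then, once.
Trained networks look in the newest picture that a camera, given by its name, has taken for a name from the list of things; names that differ only in an ending like _2 or _b are one class to them, and where a whole thing is asked for, a point or a joint stands for the part that bears it (a point fixed in the world has none). Each returns a list of dicts, best first, with "score" (0 to 1); they miss things now and then, are a little off and sometimes report something else, mostly with a low value. They report only what shows in the picture. A call takes as long as a camera call. They do not tell look-alikes from the thing itself.
- eyes.outline_of(label, camera): "region" (400x640 bool, what is visible of it) and "point" ([column, row] in pixels, amid what is visible of it).
The state is a dict: "clock": time; "joint_pos": joint angles; "dq": joint speeds; "joint_torque": joint torques, N m; "eef_pos": TCP position; "tool_rot": TCP orientation; "wrist_force": force on the tool from outside, world axes, zero at the start; "ft_torque": the same for the moment, N m; "finger_gap": finger opening in mm; "grasp_force": force on a finger pad.
Only numpy, scipy, OpenCV 4.12 (cv2) and the standard library are available. Lean on these libraries where they do the work, as an engineer would, in place of code of your own. Each camera call takes 0.05 s, during which the arm holds its last target. There are 200 camera calls.

## Task

Check the long limit-switch bank, the one with five rollers: starting at the end with the brass cable gland, run the fingertips along the row of rollers to the other end, so that each one in turn dips a few millimetres and springs back, none of them pushed to its stop. Press lightly, do not shift or lift the bank, and leave the shorter three-roller bank and everything else on the bench alone.

Things in the scene. Friction and masses are not known exactly. Their poses are not given: they have to be found in the camera images.
- bank: The long limit-switch bank: a grey cast housing, 170 mm long (its x axis), 62 mm wide (y), steel top plate at 52 mm above its underside, with five steel rollers in one straight row along the middle of the top. About 2.3 kg, standing loose on the bench. Origin at the centre of its underside, z up. A brass cable gland (30 mm across, sticking out 28 mm, axis 24 mm up) is on its -x end only. Everything on its top between the rollers is at least 32 mm lower than the roller tops.
- roller1_top (a point): Top of the first roller counted from the cable gland: at rest at x = -64 mm, y = 0, z = 92 mm in the bank's frame; it sinks with its plunger. The roller is a freely turning steel wheel, 18 mm in diameter, 10 mm wide, axle across the row (along the bank's y), so a finger can slide along the row over it. Spacing between rollers 32 mm.
- roller2_top (a point): Top of the second roller counted from the cable gland: at rest at x = -32 mm, y = 0, z = 92 mm in the bank's frame; it sinks with its plunger. The roller is a freely turning steel wheel, 18 mm in diameter, 10 mm wide, axle across the row (along the bank's y), so a finger can slide along the row over it. Spacing between rollers 32 mm.
- roller3_top (a point): Top of the third roller counted from the cable gland: at rest at x = 0 mm, y = 0, z = 92 mm in the bank's frame; it sinks with its plunger. The roller is a freely turning steel wheel, 18 mm in diameter, 10 mm wide, axle across the row (along the bank's y), so a finger can slide along the row over it. Spacing between rollers 32 mm.
- roller4_top (a point): Top of the fourth roller counted from the cable gland: at rest at x = 32 mm, y = 0, z = 92 mm in the bank's frame; it sinks with its plunger. The roller is a freely turning steel wheel, 18 mm in diameter, 10 mm wide, axle across the row (along the bank's y), so a finger can slide along the row over it. Spacing between rollers 32 mm.
- roller5_top (a point): Top of the fifth roller counted from the cable gland: at rest at x = 64 mm, y = 0, z = 92 mm in the bank's frame; it sinks with its plunger. The roller is a freely turning steel wheel, 18 mm in diameter, 10 mm wide, axle across the row (along the bank's y), so a finger can slide along the row over it. Spacing between rollers 32 mm.
- plunger1 (a joint): How far the first roller's sprung plunger is pushed down, in m: 0 up at rest, 0.012 at its bottom stop. Spring: 2 N to start it moving, then 0.7 N per mm; springs back by itself when left.
- plunger2 (a joint): How far the second roller's sprung plunger is pushed down, in m: 0 up at rest, 0.012 at its bottom stop. Spring: 2 N to start it moving, then 0.7 N per mm; springs back by itself when left.
- plunger3 (a joint): How far the third roller's sprung plunger is pushed down, in m: 0 up at rest, 0.012 at its bottom stop. Spring: 2 N to start it moving, then 0.7 N per mm; springs back by itself when left.
- plunger4 (a joint): How far the fourth roller's sprung plunger is pushed down, in m: 0 up at rest, 0.012 at its bottom stop. Spring: 2 N to start it moving, then 0.7 N per mm; springs back by itself when left.
- plunger5 (a joint): How far the fifth roller's sprung plunger is pushed down, in m: 0 up at rest, 0.012 at its bottom stop. Spring: 2 N to start it moving, then 0.7 N per mm; springs back by itself when left.
- short_bank: A shorter bank like the other but with only three rollers: housing 106 mm long, 62 mm wide, roller tops 92 mm up, one gland on its -x end. Its rollers do not dip. 1.4 kg, loose. Not to be touched. Origin at the centre of its underside.
- screwdriver: Loose screwdriver, 170 mm long, orange handle, lying beside the long bank, parallel to it; bystander.
- gland_nut: Loose brass ring, 28 mm across, 10 mm high, lying on the other side of the long bank; bystander.
- spanner: Loose open spanner, 160 mm long, flat, lying beside the short bank; bystander.
- marker: Loose black marker pen, 130 mm long, 14 mm thick, lying on a sheet pad at the side of the bench; bystander.
- tub: White open plastic tub, 100 mm across, 90 mm high, at the side of the bench; bystander.
- glue: Red bottle, 50 mm across, 150 mm high, at the side of the bench; bystander.
Mind the look-alikes: they are no part of the job. What is shaped like the bank but black is not meant.

How it is judged (in metres and radians):
On the way, in this order (a step that is already met when the one before it is completed fails the run):
1. the fingers push the first roller from the gland down by more than 2 mm (value of joint plunger1 above 0.002 m and contact force between the fingers and bank above 0.3 N), for 0.04 s.
2. the fingers push the second roller from the gland down by more than 2 mm (value of joint plunger2 above 0.002 m and contact force between the fingers and bank above 0.3 N), for 0.04 s.
3. the fingers push the third roller from the gland down by more than 2 mm (value of joint plunger3 above 0.002 m and contact force between the fingers and bank above 0.3 N), for 0.04 s.
4. the fingers push the fourth roller from the gland down by more than 2 mm (value of joint plunger4 above 0.002 m and contact force between the fingers and bank above 0.3 N), for 0.04 s.
5. the fingers push the fifth roller from the gland down by more than 2 mm (value of joint plunger5 above 0.002 m and contact force between the fingers and bank above 0.3 N), for 0.04 s.
At the end, for the whole second after the job is handed in: All five rollers are back up (within 1.5 mm), the long bank stands flat, at rest, within 20 mm of where it was, the short bank within 10 mm and the other loose things within 20 mm of where they were (value of joint each of plunger1, plunger2, plunger3, plunger4, plunger5 below 0.0015 m and distance of each of bank, screwdriver, gland_nut, spanner, marker, tub, glue from where it was at the start of the episode below 0.02 m and angle between bank's own z axis and vertical below 0.05 rad and linear speed of bank below 0.02 m/s and distance of short_bank from where it was at the start of the episode below 0.01 m); the robot touches nothing.
It fails at once if a roller of the long bank is pushed down by more than 10.5 mm (nearly to its stop) (value of joint any of plunger1, plunger2, plunger3, plunger4, plunger5 above 0.0105 m).
It fails at once if the long bank is pressed with more than 25 N (contact force between any of the fingers, the arm and bank above 25 N).
It fails at once if the long bank is shifted by more than 20 mm, lifted by more than 8 mm or tipped (distance of bank from where it was at the start of the episode above 0.02 m or height (world z) of bank above 0.008 m or angle between bank's own z axis and vertical above 0.1 rad).
It fails at once if the short bank is touched (more than 1 N) or shifted by more than 10 mm (contact force between any of the fingers, the arm and short_bank above 1 N or distance of short_bank from where it was at the start of the episode above 0.01 m).
It fails at once if another loose thing is shifted or lifted by more than 20 mm (distance of any of screwdriver, gland_nut, spanner, marker, tub, glue from where it was at the start of the episode above 0.02 m).
It also fails if it takes over 40 s, if anything falls off the work surface, if the arm or the gripper's body presses on something with over 40 N, if the wrist force passes 120 N, or if a joint passes its speed limit or range.

## Working session

There is one attempt and no reset: what is moved stays moved. The work goes in short steps, Python scripts to look and compute and a tool call to move; the robot and the scene stay as the last step left them, time stands still between calls to the robot, and variables do not carry over. Pictures are saved under pics/ and viewed, at most 10 in all, crops included, and the job is handed in when it is done.

Besides the shell and the picture viewer there is one more tool, called after "Call:" as a command line: name --argument value ..., lists and objects as JSON in quotes. carry_out: Moves the arm, as the interface text tells. Its arguments: {"type":"object","properties":{"rows":{"type":"array"},"claw":{"type":"number"}},"required":["rows"]}

```bash
mkdir -p pics
cat > h.py <<'E'
import numpy as np, cv2
from rig import sensors, eyes, arm
def pts(cam, d):
    i=eyes.camera_info(cam); v,u=np.mgrid[0:400,0:640]
    p=np.stack([(u-i['cx'])/i['fx']*d,(v-i['cy'])/i['fy']*d,d],-1)
    R=cv2.Rodrigues(np.array(i['rvec'],float))[0]
    return (p-np.array(i['tvec']).ravel())@R
E
python3 - <<'E'
from h import *
s=sensors.state(); print({k:np.round(v,3).tolist() for k,v in s.items()}, arm.tip_extent)
for c in ['top','side']:
    im,d=eyes.grab_frame(c); cv2.imwrite(f'pics/{c}0.png',im[...,::-1]); P=pts(c,d)
    np.savez(f'{c}0.npz',im=im,d=d,P=P)
    for l in ['bank','short_bank','screwdriver','gland_nut']:
        for o in eyes.outline_of(l,c)[:4]:
            m=o['region']&(d>0); q=P[m]
            print(c,l,round(o['score'],2),np.round(o['point']),m.sum(),np.round(np.median(q,0)),np.round(np.percentile(q,[1,99],axis=0)).tolist())
E
```

```text
{'clock': 0.0, 'joint_pos': [-1.262, 0.322, -0.07, 1.452, 0.023, 1.371, -0.057], 'dq': [-0.002, -0.001, 0.0, 0.002, 0.0, -0.001, 0.002], 'joint_torque': [0.0, -49.359, -0.382, -31.433, 0.013, 0.012, -0.0], 'eef_pos': [188.818, 621.744, 403.61], 'tool_rot': [-0.0, 0.147, 0.989, -0.001], 'wrist_force': [-0.086, 0.133, 0.14], 'ft_torque': [-0.008, 0.029, -0.048], 'grasp_force': 0.0, 'finger_gap': 85.533} 173.4
top bank 0.69 [373. 169.] 1362 [ 569. -163.   50.] [[486.0, -205.0, 27.0], [671.0, -127.0, 93.0]]
top bank 0.58 [246. 260.] 1502 [302. 188.  49.] [[233.0, 112.0, 1.0], [371.0, 271.0, 93.0]]
top bank 0.56 [366. 250.] 1466 [ 336. -136.   49.] [[299.0, -238.0, -0.0], [375.0, -50.0, 93.0]]
top short_bank 0.88 [260. 176.] 926 [540. 159.  49.] [[490.0, 109.0, -0.0], [598.0, 216.0, 93.0]]
top short_bank 0.55 [141. 232.] 487 [369. 478.  94.] [[346.0, 464.0, -1.0], [397.0, 552.0, 152.0]]
top screwdriver 0.72 [396. 155.] 345 [ 614. -229.   21.] [[508.0, -247.0, -4.0], [671.0, -212.0, 31.0]]
side bank 0.91 [306. 259.] 1816 [ 325. -159.   48.] [[295.0, -244.0, 7.0], [370.0, -55.0, 92.0]]
side bank 0.79 [382. 226.] 1606 [ 552. -182.   47.] [[480.0, -214.0, 1.0], [671.0, -132.0, 92.0]]
side bank 0.6 [236. 184.] 1281 [291. 162.  47.] [[229.0, 104.0, 0.0], [372.0, 261.0, 92.0]]
side short_bank 0.75 [322. 150.] 85 [618. 185.   6.] [[523.0, 147.0, -2.0], [642.0, 282.0, 48.0]]
side short_bank 0.67 [306. 161.] 948 [533. 151.  45.] [[484.0, 107.0, -0.0], [595.0, 230.0, 91.0]]
side screwdriver 0.71 [409. 234.] 286 [ 614. -235.   22.] [[500.0, -245.0, 8.0], [663.0, -217.0, 28.0]]
side gland_nut 0.43 [366. 213.] 85 [ 568. -104.    6.] [[551.0, -118.0, -3.0], [587.0, -86.0, 13.0]]
```

Run:
```python
import cv2
a=cv2.imread('pics/top0.png')[110:320,150:450]
cv2.imwrite('pics/topc.png',cv2.resize(a,None,fx=2.66,fy=2.66,interpolation=3))
a=cv2.imread('pics/side0.png')[120:320,180:460]
cv2.imwrite('pics/sidec.png',cv2.resize(a,None,fx=2.8,fy=2.8,interpolation=3))
```

```text
(no output)
```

View pics/topc.png

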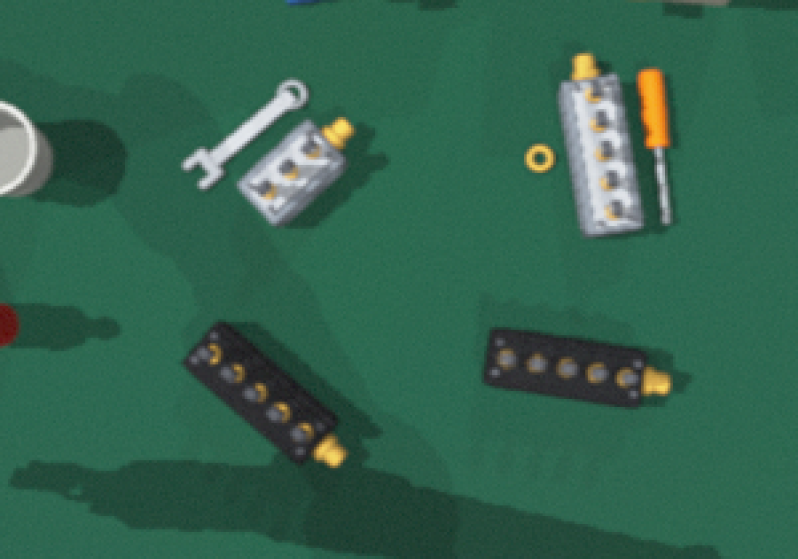

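View pics/sidec.png

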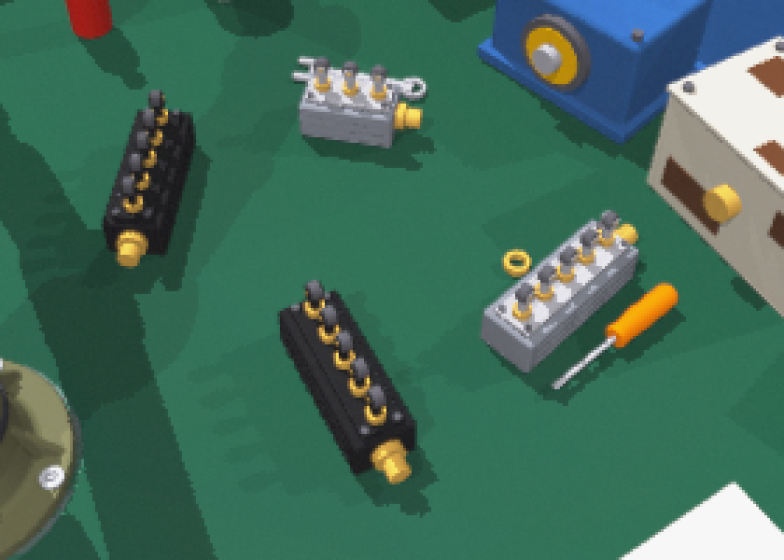

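Candidates in the top picture: grey five-roller at (373,169), black five-rollers at (246,260) and (366,250), and the grey three-roller at (260,176). The grey one at (373,169) fits: it has five rollers, its gland is at the far end near (369,135), and the screwdriver and nut lie beside it. I'll confirm it in a crop and measure its pose.

Run:
```python
import cv2,numpy as np
a=cv2.imread('pics/top0.png')[125:205,335:415]; b=cv2.imread('pics/side0.png')[185:265,340:440]
cv2.imwrite('pics/conf.png',np.hstack([cv2.resize(a,(350,350),interpolation=3),cv2.resize(b,(437,350),interpolation=3)]))
ctr={}
for c in ['top','side']:
    z=np.load(c+'0.npz'); P=z['P']; box=(P[...,0]>460)&(P[...,0]<690)&(P[...,1]>-215)&(P[...,1]<-115)
    hi=box&(P[...,2]>76)&(P[...,2]<100)
    n,l,st,ce=cv2.connectedComponentsWithStats(hi.astype(np.uint8),connectivity=4)
    for k in range(1,n):
        q=P[l==k]; print(c,len(q),np.round(ce[k]),np.round(q.mean(0),1),np.round((q.min(0)+q.max(0))/2,1),round(q[:,2].max(),1))
    q=P[box&(P[...,2]>45)&(P[...,2]<57)]; print(cv2.minAreaRect(q[:,:2].astype(np.float32)),np.median(q[:,2]))
```

```text
top 32 [373. 143.] [ 630.  -156.1   88.1] [ 631.4 -156.3   87.3] 94.7
top 32 [376. 154.] [ 598.6 -162.3   88.4] [ 598.9 -162.7   87.8] 95.8
top 31 [377. 166.] [ 567.2 -167.7   88.5] [ 568.  -168.5   88.1] 95.2
top 34 [379. 177.] [ 536.1 -173.3   88.4] [ 535.9 -174.    86.6] 96.3
top 34 [381. 188.] [ 505.2 -179.6   88.6] [ 505.7 -180.3   88.3] 97.4
((567.7305297851562, -167.71612548828125), (168.47308349609375, 61.46172332763672), 10.457274436950684) 50.4880463209173
side 36 [397. 198.] [ 626.9 -159.9   86.7] [ 628.5 -158.7   86.7] 96.0
side 39 [390. 205.] [ 595.8 -165.7   86.3] [ 597.6 -164.6   85.3] 91.9
side 39 [383. 211.] [ 564.8 -171.8   86.6] [ 566.8 -170.3   85.7] 93.5
side 41 [375. 217.] [ 533.5 -177.1   86.4] [ 534.9 -175.1   85. ] 93.9
side 42 [367. 224.] [ 501.7 -183.2   86.3] [ 502.  -180.9   85.3] 94.4
((564.8757934570312, -171.08474731445312), (167.87857055664062, 61.256072998046875), 10.242534637451172) 50.45497043555736
```

View pics/conf.png

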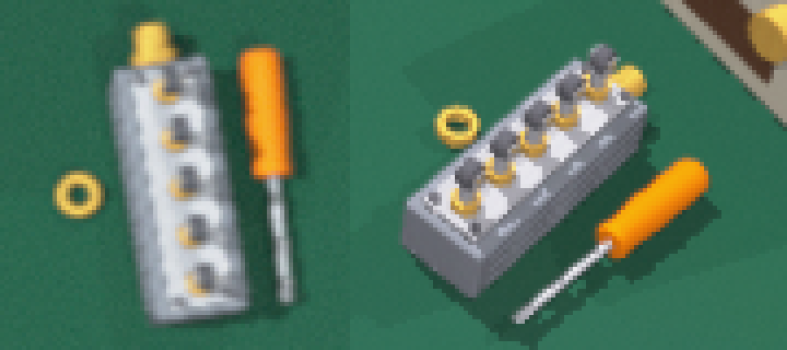

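The crop confirms it: grey housing, five rollers, gland at the far end, screwdriver and nut beside it. Next I check the clearance along the path.

Run:
```python
from h import *
P=np.concatenate([np.load(c+'0.npz')['P'].reshape(-1,3) for c in('top','side')])
for x in range(350,850,50):
    print(x,[int(np.percentile(q[:,2],99)) if len(q:=P[(abs(P[:,0]-x)<25)&(abs(P[:,1]-y)<25)])>5 else None for y in range(600,-300,-50)])
```

```text
350 [4, 5, 152, 105, 4, 4, 8, 92, 87, 30, 5, 6, 1402, 92, 91, 93, 92, 36]
400 [5, 5, 149, 100, 5, 5, 5, 39, 4, 5, 5, 6, 5, 44, 35, 5, 6, 5]
450 [5, 5, 6, 6, 6, 5, 5, 4, 5, 5, 5, 5, 5, 5, 6, 5, 5, 5]
500 [5, 4, 91, 91, 5, 5, 5, 5, 92, 53, 6, 5, 5, 4, 5, 84, 92, 17]
550 [5, 90, 91, 90, 5, 5, 9, 12, 57, 93, 51, 6, 5, 5, 13, 93, 91, 17]
600 [72, 4, 91, 91, 7, 5, 5, 9, 11, 56, 40, 5, 5, 5, 11, 92, 54, 27]
650 [72, 5, 6, 5, 6, 5, 6, 5, 10, 10, 5, 5, 5, 6, 23, 93, 53, 28]
700 [70, 5, 4, 6, 5, 4, 5, 6, 5, 5, 6, 5, 5, 6, 5, 32, 5, 5]
750 [73, 73, 72, 72, 72, 73, 72, 6, 122, 138, 132, 130, 119, 12, 148, 147, 147, 148]
800 [31, 72, 30, 71, 71, 31, 72, 105, 131, 134, 134, 135, 137, 22, 148, 149, 150, 149]
```

Call:
carry_out --rows '[[[0.025,-0.042,0],6.8],[[0.025,-0.042,0],6.8],[[0.025,-0.042,0],6.8],[[0.025,-0.042,0],6.8],[[0.025,-0.042,0],0],[[0.025,-0.042,0],0],[[0.025,-0.042,0],0],[[0.025,-0.042,0],0]]' --claw 1

```text
clock: 1.3
eef_pos: [389.5, 284.0, 405.2]
tool_rot: [0.0, -0.09, 0.996, 0.0]
wrist_force: [1.8, 0.8, 0.5]
finger_gap: -0.0
grasp_force: 0.0
```

Call:
carry_out --rows '[[[0.0221,-0.04,0],0],[[0.0221,-0.04,0],0],[[0.0221,-0.04,0],0],[[0.0221,-0.04,0],0],[[0.0221,-0.04,0],0],[[0.0221,-0.04,0],0],[[0.0221,-0.04,0],0],[[0.0221,-0.04,0],0]]'

```text
clock: 2.1
eef_pos: [566.2, -35.7, 405.2]
tool_rot: [0.001, -0.09, 0.996, 0.0]
wrist_force: [-0.0, 0.1, 0.2]
finger_gap: -0.0
grasp_force: 0.0
```

Call:
carry_out --rows '[[[0.0221,-0.04,0],0],[[0.0221,-0.04,0],0],[[0.0221,-0.04,0],0],[[0,0,0],0],[[0,0,-0.03],0],[[0,0,-0.03],0],[[0,0,0],0],[[0,0,0],0]]'

```text
clock: 2.9
eef_pos: [631.9, -153.4, 345.0]
tool_rot: [-0.0, -0.09, 0.996, 0.0]
wrist_force: [0.6, 0.0, 1.0]
finger_gap: -0.0
grasp_force: 0.0
```

Run:
```python
from h import *
from scipy.spatial.transform import Rotation as R
s=sensors.state(); print(np.round(s['eef_pos'],2),np.round(s['joint_pos'],2),s['wrist_force'],arm.tip_extent)
Rt=R.from_quat(np.roll(s['tool_rot'],-1)).as_matrix(); print(np.round(Rt,3))
ex=np.degrees(np.arctan2(Rt[1,0],Rt[0,0])); print('tool x az',ex)
print('tip',np.array(s['eef_pos'])+Rt[:,2]*arm.tip_extent)
s=sensors.state()
im,d=eyes.grab_frame('wrist'); i=eyes.camera_info('wrist'); T=np.array(i['tool_from_camera'])
v,u=np.mgrid[0:400,0:640]
p=np.stack([(u-i['cx'])/i['fx']*d,(v-i['cy'])/i['fy']*d,d],-1)@T[:3,:3].T+T[:3,3]
W=p@Rt.T+np.array(s['eef_pos'])
cv2.imwrite('pics/w1.png',im[...,::-1])
hi=((W[...,2]>76)&(W[...,2]<100)&(d>0)&(W[...,0]<690)).astype(np.uint8)
n,l,st,ce=cv2.connectedComponentsWithStats(hi,connectivity=4)
for k in range(1,n):
    if st[k,4]>40:
        q=W[l==k]; print(st[k,4],np.round(ce[k]),np.round((np.percentile(q,2,axis=0)+np.percentile(q,98,axis=0))/2,1),np.percentile(q[:,2],98))
```

```text
[ 631.95 -153.39  345.03] [-0.26  0.39  0.59  1.55 -0.22  1.27  2.11] [0.56274119 0.00534188 0.98556499] 173.4
[[-0.984 -0.18  -0.001]
 [-0.18   0.984  0.   ]
 [ 0.001  0.001 -1.   ]]
tool x az -169.64979810504767
tip [ 631.83809383 -153.31659794  171.6300013 ]
514 [315.  10.] [ 505.5 -179.3   86.8] 93.39214292790541
593 [316.  61.] [ 534.1 -173.6   88. ] 93.63118223914282
516 [316. 112.] [ 565.3 -167.7   88.6] 93.54200119811014
466 [317. 157.] [ 595.9 -161.8   87.6] 93.75894879278684
447 [318. 199.] [ 627.2 -155.9   86.7] 93.26565552910557
```

View pics/w1.png

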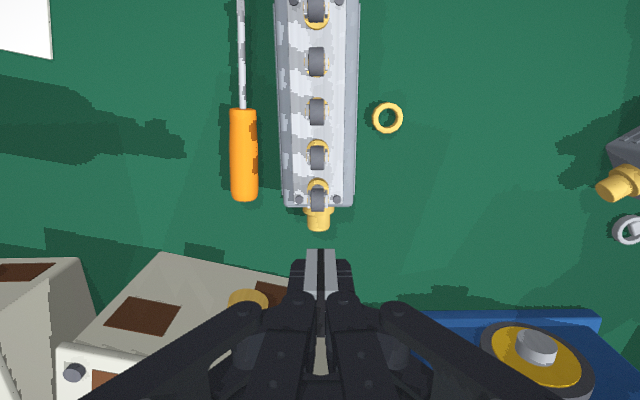

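The wrist view shows the five rollers in a column at columns 315–318, rows 10–199. The gland is nearest and the shut fingertips are in line at column 320. I'll descend to just above roller 1.

Call:
carry_out --rows '[[[-0.001,-0.003,-0.03],0],[[0,0,-0.03],0],[[0,0,-0.014],0],[[0,0,0],0],[[0,0,0],0]]'

```text
clock: 3.45
eef_pos: [631.7, -157.1, 272.5]
tool_rot: [0.001, -0.09, 0.996, -0.0]
wrist_force: [-0.5, -0.6, 1.1]
finger_gap: 0.3
grasp_force: 0.0
```

Call:
carry_out --rows '[[[0,0,-0.002],0],[[0,0,-0.002],0],[[0,0,-0.001],0],[[0,0,0],0],[[0,0,0],0]]'

```text
clock: 3.95
eef_pos: [631.0, -157.0, 265.9]
tool_rot: [0.0, -0.09, 0.996, 0.0]
wrist_force: [0.6, -0.1, -0.6]
finger_gap: -0.3
grasp_force: 0.0
```

Call:
carry_out --rows '[[[0,0,-0.001],0],[[0,0,-0.001],0],[[0,0,0],0],[[0,0,0],0]]'

```text
clock: 4.35
eef_pos: [631.2, -157.1, 264.1]
tool_rot: [0.0, -0.09, 0.996, -0.0]
wrist_force: [0.3, 1.0, 3.0]
finger_gap: -0.3
grasp_force: 1.4
```

Call:
carry_out --rows '[[[0,0,-0.001],0],[[0,0,-0.001],0],[[0,0,-0.0015],0],[[0,0,0],0],[[0,0,0],0]]'

```text
clock: 4.85
eef_pos: [631.1, -157.1, 260.5]
tool_rot: [0.0, -0.09, 0.996, 0.0]
wrist_force: [-0.0, -0.1, 4.9]
finger_gap: -0.1
grasp_force: 2.5
```

Run:
```python
from h import *
import time
for k in range(5):
    s=sensors.state(); eyes.grab_frame('side'); print(np.round(s['eef_pos'],1),np.round(s['wrist_force'],1))
```

```text
[ 631.1 -157.1  260.5] [-0.  -0.1  4.9]
[ 631.1 -157.   260.6] [0.2 0.3 5.2]
[ 631.1 -157.1  260.6] [-0.6  0.2  5.6]
[ 631.1 -157.1  260.6] [0.5 0.5 5.1]
[ 631.1 -157.1  260.6] [ 0.6 -0.2  4.5]
```

Call:
carry_out --rows '[[[-0.005,-0.0009,0],0],[[-0.005,-0.0009,0],0],[[-0.005,-0.0009,0],0],[[-0.005,-0.0009,0],0],[[-0.005,-0.0009,0],0],[[-0.005,-0.0009,0],0],[[-0.005,-0.0009,0],0],[[0,0,0],0]]'

```text
clock: 5.9
eef_pos: [595.0, -163.9, 260.4]
tool_rot: [-0.0, -0.089, 0.996, 0.0]
wrist_force: [0.1, -0.3, 4.9]
finger_gap: -0.2
grasp_force: 2.6
```

Call:
carry_out --rows '[[[-0.005,-0.0009,0],0],[[-0.005,-0.0009,0],0],[[-0.005,-0.0009,0],0],[[-0.005,-0.0009,0],0],[[-0.005,-0.0009,0],0],[[-0.005,-0.0009,0],0],[[0,0,0],0]]'

```text
clock: 6.6
eef_pos: [565.0, -169.3, 260.4]
tool_rot: [-0.001, -0.09, 0.996, 0.0]
wrist_force: [1.0, -1.8, 5.5]
finger_gap: 0.2
grasp_force: 2.6
```

Run:
```python
from h import *
s=sensors.state(); print(np.round(s['wrist_force'],1))
im,d=eyes.grab_frame('side'); P=pts('side',d)
box=(P[...,0]>460)&(P[...,0]<690)&(P[...,1]>-225)&(P[...,1]<-105)
q=P[box&(P[...,2]>45)&(P[...,2]<57)]; print(cv2.minAreaRect(q[:,:2].astype(np.float32)))
cv2.imwrite('pics/s2.png',cv2.resize(im[150:270,330:450,::-1],(600,600),interpolation=3))
```

```text
[ 1.  -1.8  5.5]
((564.5167236328125, -171.48532104492188), (165.93356323242188, 60.38275146484375), 10.786698341369629)
```

View pics/s2.png

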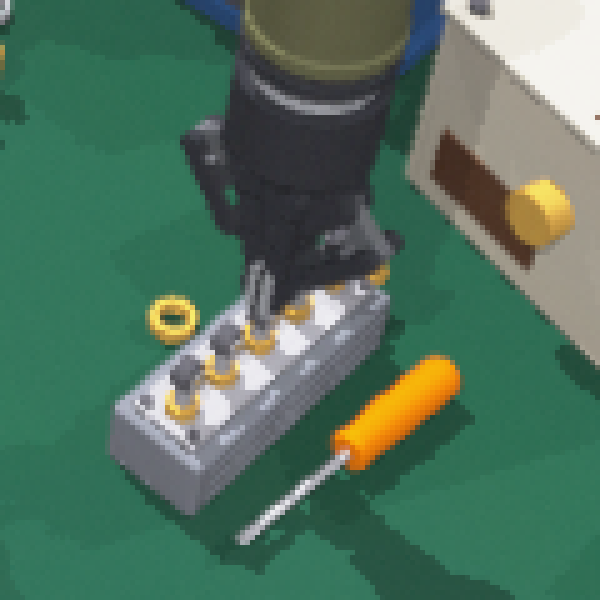

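The tips are on the third roller at about (262,320) in the crop, with rollers 4 and 5 still up. The bank has not moved, so I carry on.

Call:
carry_out --rows '[[[-0.005,-0.0009,0],0],[[-0.005,-0.0009,0],0],[[-0.005,-0.0009,0],0],[[-0.005,-0.0009,0],0],[[-0.005,-0.0009,0],0],[[-0.005,-0.0009,0],0],[[-0.002,-0.0004,0],0],[[0,0,0],0]]'

```text
clock: 7.45
eef_pos: [533.2, -175.0, 260.3]
tool_rot: [-0.0, -0.09, 0.996, 0.0]
wrist_force: [-0.5, -1.6, 4.9]
finger_gap: 0.1
grasp_force: 2.7
```

Call:
carry_out --rows '[[[-0.005,-0.0009,0],0],[[-0.005,-0.0009,0],0],[[-0.005,-0.0009,0],0],[[-0.005,-0.0009,0],0],[[-0.005,-0.0009,0],0],[[-0.005,-0.0009,0],0],[[0,0,0],0],[[0,0,0],0]]'

```text
clock: 8.25
eef_pos: [503.3, -180.2, 260.3]
tool_rot: [-0.0, -0.09, 0.996, 0.0]
wrist_force: [0.7, -1.2, 5.2]
finger_gap: -0.3
grasp_force: 2.7
```

Force is 5 N on roller 5. I'll lift straight up.

Call:
carry_out --rows '[[[0,0,0.003],0],[[0,0,0.005],0],[[0,0,0.02],0],[[0,0,0.04],0],[[0,0,0.04],0],[[0,0,0],0],[[0,0,0],0],[[0,0,0],0]]'

```text
clock: 9.05
eef_pos: [503.3, -179.3, 366.7]
tool_rot: [-0.002, -0.09, 0.996, 0.001]
wrist_force: [-0.0, -0.4, -0.2]
finger_gap: -0.5
grasp_force: 0.0
```

Run:
```python
from h import *
from rig import job_done
s=sensors.state(); print(np.round(s['eef_pos'],1),np.round(s['wrist_force'],1))
im,d=eyes.grab_frame('side'); P=pts('side',d)
box=(P[...,0]>460)&(P[...,0]<690)&(P[...,1]>-225)&(P[...,1]<-105)
q=P[box&(P[...,2]>45)&(P[...,2]<57)]; print(cv2.minAreaRect(q[:,:2].astype(np.float32)))
print(job_done())
```

```text
[ 503.3 -179.3  366.7] [-0.  -0.4 -0.2]
((564.5130615234375, -170.72854614257812), (167.54100036621094, 60.1712646484375), 10.019532203674316)
the job is handed in; nothing more can be done
None
```

I ran the fingertips over all five rollers of the grey long bank, starting at the gland end, with about 5 N (roughly 4–5 mm dip, estimated from force and tip height); the bank did not measurably move, the arm lifted clear, and the job is handed in, with no verdict reported back.

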